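Pop a paste tin out of its dispenser and trap it on the chute

TASK

Press the black key of the paste-tin dispenser fully down with one finger so that the tin pops out of its seat, and trap the tin with the other finger on the sloping chute before it slides off the end. Do not pick the tin up, and leave the other things on the bench where they are. Finish while holding: the key still fully down, the tin lying on the chute at rest against the finger.

Things in the scene. Friction and masses are not known exactly. Their poses are not given: they have to be found in the camera images.
- dispenser: Fixed grey and bare-metal tin dispenser, base plate 236 x 112 x 6 mm. Origin on the bench under the centre line of seat and chute; +x points down the chute, z up. Along x (mm): spring housing -109 to -75 (top z 69), level seat -75 to -7 (floor z 40, side cheeks to z 56), smooth straight chute from x -7, z 40 to x 115, z 7. Black key at x 65, y -60, beside the chute.
- release_key (a joint): Black push key: 0 = up, 0.010 m = fully down (hard stop); return spring 2 N at the top, 5 N at the bottom. It carries the gate (x -11 to -7 mm, 7 mm above the seat) that holds the tin against a 3 N spring pusher. Some 7 mm down the gate is sunk and the tin is pushed out 40 mm, then slides off the chute by itself within a second unless a finger already stands in its way.
- key_top (a point): Centre of the top face of the black key cap (28 mm along the chute, 26 mm across). Key up: 44 mm above the bench; fully down: 34 mm. Fingers pointing straight down that press it fully have their tips at 34 mm: above the chute rails, about 13 mm above the chute floor at chute_spot.
- chute_spot (a point): Point on the centre line of the chute floor straight across from the key (60 mm from the key's centre, square to the chute), 21 mm above the bench. With one finger on the key and the other above this point, the tin is stopped just uphill of it.
- chute_end (a point): Middle of the lower edge of the chute floor, 7 mm above the bench; past it the tin falls on the bench. The chute falls at 15 degrees, is 50 mm wide between rails 6 mm high, and is open at the top and at this end.
- tin_center (a point): Centre (half-way up) of the round flat metal tin, 48 mm across, 24 mm high, about 110 g, in the dispenser's seat at the start (35 mm uphill of the dispenser's origin, centre 52 mm above the bench).
- tin: The same tin; origin at the centre of its underside, z along its axis.
- spare_tin: Second tin, same as the one in the seat, standing on the bench at the side of the dispenser opposite the key; leave alone. Origin at its underside.
- paste_jar: Squat jar, 42 mm across, 50 mm high, on the bench uphill of the key; leave alone. Origin at its underside.
- mixing_cup: Small white cup, 60 mm across, 55 mm high, on the bench past the chute's lower end, on the key's side; leave alone. Origin at its underside.
- spatula: Spatula, 170 mm long, lying on the left; leave alone. Origin at its underside.
- brush: Brush, 160 mm long, lying on the right; leave alone. Origin at its underside.
- dropper_a: Clear dropper bottle, 50 mm across, 155 mm high, at the back; leave alone. Origin at its underside.
- dropper_b: Brown dropper bottle, 50 mm across, 155 mm high, at the back; leave alone. Origin at its underside.
- spray_can: Spray can, 65 mm across, 185 mm high, at the back; leave alone. Origin at its underside.

How it is judged (in metres and radians):
On the way, in this order (a step that is already met when the one before it is completed fails the run):
1. the key goes down while the tin is still in its seat (value of joint release_key above 0.003 m and x of tin_center in the frame of dispenser below -0.025 m).
2. the tin has popped out past the gate and is stopped by a finger while the key is held down (value of joint release_key above 0.008 m and contact force between the fingers and release_key above 0.5 N and contact force between the fingers and tin above 0.02 N and x of tin_center in the frame of dispenser between 0.01 and 0.085 m and y of tin_center in the frame of dispenser between -0.012 and 0.012 m and z of tin_center in the frame of dispenser below 0.06 m), for 0.3 s.
At the end, for the whole second after the job is handed in: Through the last second: key at least 8 of its 10 mm down under a finger (over 0.5 N); tin touched by a finger (over 0.02 N), under 20 mm/s, on the chute: centre 10 to 85 mm downhill of the dispenser origin, within 12 mm of the centre line, below 60 mm (all of step 2 and linear speed of tin below 0.02 m/s); the arm keeps its last pose, push and grip.
It fails at once if the tin slid off or got past the lower end of the chute (x of tin_center in the frame of dispenser above 0.095 m).
It fails at once if the tin was lifted or carried (its centre over 68 mm above the bench) (z of tin_center in the frame of dispenser above 0.068 m).
It fails at once if the tin was tipped over (over 40 degrees) (angle between tin's own z axis and vertical above 0.7 rad).
It fails at once if another thing on the bench was moved by over 20 mm (distance of any of spare_tin, paste_jar, mixing_cup, spatula, brush, dropper_a, dropper_b, spray_can from where it was at the start of the episode above 0.02 m).
It also fails if it takes over 35 s, if anything falls off the work surface, if the arm or the gripper's body presses on something with over 40 N, if the wrist force passes 120 N, or if a joint passes its speed limit or range.

ROBOT

A 7-joint arm with a two-finger parallel gripper is mounted at the origin on the work surface. World frame = base frame: x ahead of the robot, y to its left, z up, the work surface at z = 0. Lengths are in mm, angles in rad, forces in N, time in s.
With the tool pointing down it reaches from about 400 to 875 mm from the base axis. Payload 4.4 kg.
Tool frame: the origin (TCP) lies midway between the tips of the shut fingers; the grasp point (between the pads) lies 19 mm behind it; z points along the fingers, y is the line along which they close (so a half turn about z gives the same grasp; the last joint's range is limited). The gripper opens to 85 mm and grips with 20 to 120 N. Pads are 22 mm wide; open, the fingers measure 114 mm over their backs; the gripper's body (76 mm by 85 mm) begins 54 mm behind the grasp point. The pads swing forward as they close: fully open they stand 13 mm farther back than shut.
Start: joints at [-1.235, 0.628, 0.038, 1.517, -0.027, 0.996, -0.02], TCP at [254.177, 598.257, 231.313] pointing down, gripper open.
Joint ranges: [-3.06, 3.06], [-0.37, 2.12], [-1.25, 1.32], [0.18, 2.47], [-1.1, 4.24], [0.23, 1.98], [-2.94, 2.94]. Speed limits (rad/s): [2.57, 2.57, 3.14, 3.14, 3.14, 3.14, 3.14].

INTERFACE

Orientations are given as [roll, pitch, yaw] about the fixed x, y, z axes, in that order (R = Rz(yaw) Ry(pitch) Rx(roll)).
In Python, from cell import ctrl gives the robot as it stands.
- The arm moves only by the shell command python3 -m handwheel 'ROWS'. ROWS is JSON, a list of rows, each a list of 3 entries, a list of its own where there are three numbers: the turn, a rotation vector about the tool's x, y, z in degrees, then the shift along the tool's x, y, z in m, then the closure, from 0 (fully open) to 1 (shut). A call has 1 to 5 rows; each row shifts and turns the commanded pose from where the row before left it, along the tool's axes as they then stand; what a row does not reach is not made up. A row lasts 1/12 s, in which the tool goes at most 41.7 mm and 7.16 degrees, less where a joint would pass 70% of its speed; a pose out of reach is approached as far as the arm can. A call is refused whole if a number of a shift passes 0.0417 or a number of a turn 7.16, either way. A call with a gripper value outside its range is refused whole. The fingers move at their own pace and stop on an object; the grip force is fixed at half the most. Time passes only in rows, so rows that do not move let the fingers close. It gives the time, the measured TCP pose, the force, the opening and the grip force at its end, in the units of the state.
- ctrl.read_state(): the state, without advancing time (a new reading comes with each control period).
- ctrl.get_image(name): name is "scene" or "top" or "wrist"; returns a dict with "pixels" (420x560x3 uint8, red, green, blue), "fx", "fy", "cx", "cy" (pixels), "pose" (4x4, takes a point from camera to world coordinates); the wrist camera has in their place "T_tool_cam" (4x4, takes a point from camera to tool coordinates, whose origin is the TCP and whose axes are the flange's). Camera axes: x right, y up, looking along -z (the intrinsics and any distortion apply to the point x, -y, -z); pixel columns grow to the right and rows downward; lengths in mm; the calibration is good to about 2 mm. A picture is of the moment at which its call begins: read the wrist's pose just before it. There is no depth.
- ctrl.finish_job(): hands the job in; it is judged then, once.
The state is a dict: "clock": time; "qpos": joint angles; "qd": joint speeds; "tau": joint torques, N m; "eef_pos": TCP position; "tool_rot": TCP orientation; "force": force on the tool from outside, world axes, zero at the start; "torque": the same for the moment, N m; "width": finger opening in mm; "gripper_force": force on a finger pad.
Only numpy, scipy, OpenCV 4.12 (cv2) and the standard library are available. Lean on these libraries where they do the work, as an engineer would, in place of code of your own. Each camera call takes 0.05 s, during which the arm holds its last target. There are 200 camera calls.

## Working session

There is one attempt and no reset: what is moved stays moved. The work goes in short steps, Python scripts to look and compute and a shell command to move; the robot and the scene stay as the last step left them, time stands still between calls to the robot, and variables do not carry over. Pictures are saved under pics/ and viewed, at most 10 in all, crops included, and the job is handed in when it is done.

```bash
mkdir -p pics; ls
python3 - <<'E'
from cell import ctrl
import cv2
print(ctrl.read_state())
for n in("top","scene"):
    d=ctrl.get_image(n); cv2.imwrite(f"pics/{n}0.png",d["pixels"][:,:,::-1]); print({k:v for k,v in d.items() if k!="pixels"})
E
```

```text
pics
{'clock': 0.0, 'qpos': array([-1.23477859,  0.62937584,  0.03842303,  1.51836948, -0.02700607,
        0.99629827, -0.02002567]), 'qd': array([ 1.66751559e-04, -1.59811112e-05,  5.73464293e-04,  8.80474028e-04,
        1.57282313e-03,  1.33500141e-05, -6.93231144e-04]), 'tau': array([-1.33808257e-04, -5.63406551e+01,  1.22605138e+00, -1.93443364e+01,
        1.09112533e-02,  1.07231058e-02, -1.12477758e-05]), 'eef_pos': array([253.92528704, 597.66533655, 230.36901899]), 'tool_rot': array([-3.13965912e+00,  1.10006224e-05,  2.73976123e+00]), 'force': array([ 0.34157394, -0.50657239, -0.03241336]), 'torque': array([-0.0206153 ,  0.05362545,  0.01718064]), 'gripper_force': 0.0, 'width': 85.50037085309651}
{'fx': 545.6909344246372, 'fy': 545.6909344246372, 'cx': 278.77946318967383, 'cy': 211.3335471330247, 'pose': array([[ 1.65103151e-02,  9.91995773e-01, -1.25187043e-01,
         4.20576118e+02],
       [-9.99744416e-01,  1.83123369e-02,  1.32574865e-02,
         2.29626787e+01],
       [ 1.54438379e-02,  1.24936162e-01,  9.92044577e-01,
         1.54493604e+03],
       [ 0.00000000e+00,  0.00000000e+00,  0.00000000e+00,
         1.00000000e+00]])}
{'fx': 419.99961248827157, 'fy': 419.99961248827157, 'cx': 276.11707140539863, 'cy': 209.10276720913544, 'pose': array([[ 7.56653008e-01, -5.42476452e-01,  3.64959621e-01,
         9.71173937e+02],
       [ 6.53784940e-01,  6.22271587e-01, -4.30515185e-01,
        -4.26041076e+02],
       [ 6.44034793e-03,  5.64355713e-01,  8.25506602e-01,
         8.84327540e+02],
       [ 0.00000000e+00,  0.00000000e+00,  0.00000000e+00,
         1.00000000e+00]])}
```

View pics/top0.png

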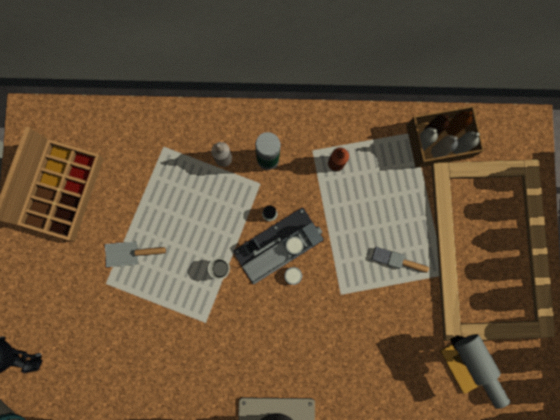

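View pics/scene0.png

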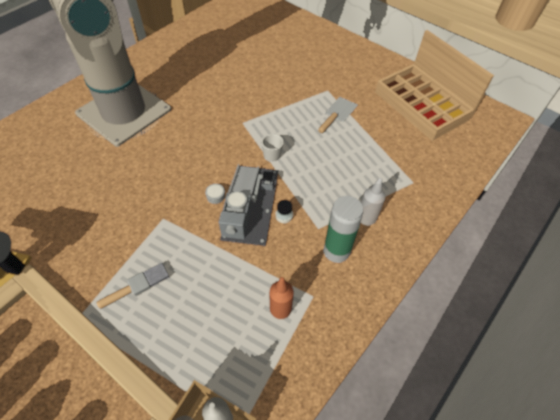

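The top view shows the dispenser centred near (278,246), with the housing at the right near (312,235), the tin at (294,245), the spare tin at (293,276), the jar at (270,213) and the cup at (219,268). The scene view shows the dispenser near (248,205). I need enlarged crops to pick out the key.

Run:
```python
import cv2,numpy as np
a=cv2.imread("pics/top0.png")[200:290,205:335]; a=cv2.resize(a,None,fx=5,fy=5,interpolation=cv2.INTER_CUBIC)
b=cv2.imread("pics/scene0.png")[130:250,190:310]; b=cv2.resize(b,None,fx=5,fy=5,interpolation=cv2.INTER_CUBIC)
cv2.imwrite("pics/c1.png",cv2.convertScaleAbs(a,alpha=1.5)); cv2.imwrite("pics/c2.png",cv2.convertScaleAbs(b,alpha=1.5))
```

```text
(no output)
```

View pics/c1.png

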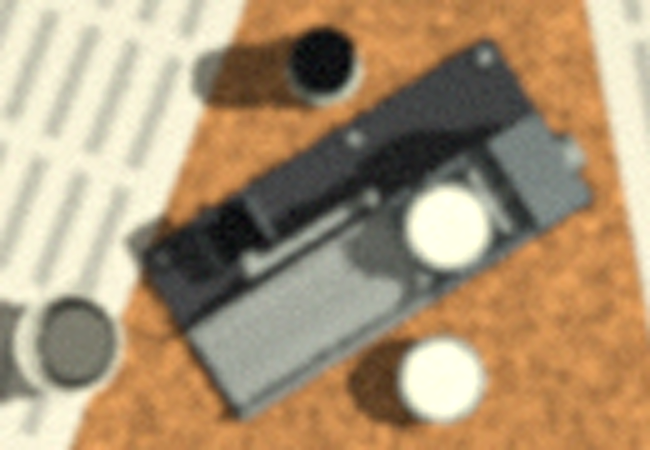

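View pics/c2.png

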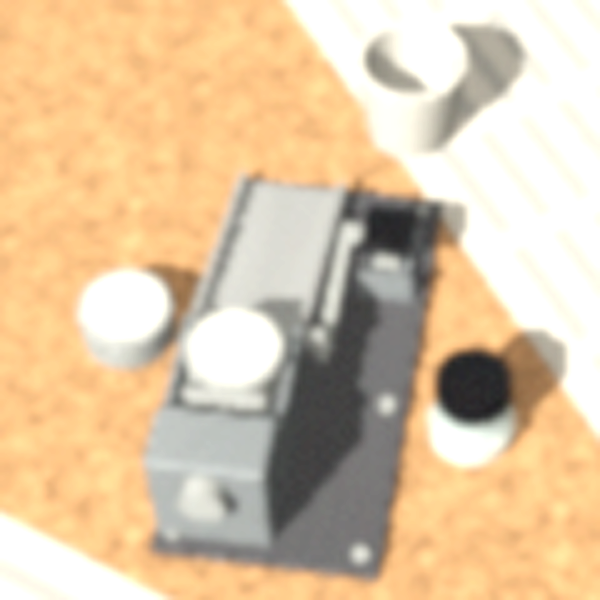

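The crops show the black key cap at c1 (233,230), which is top pixel (251.6,246), and at c2 (392,228), which is scene pixel (268.4,175.6). The tin top is at c1 (448,225) and c2 (237,347). The lower chute edge runs from c1 (190,328) to (240,415).

```bash
cat > h.py <<'E'
import numpy as np
from cell import ctrl
def ray(d,u,v,z):
    P=d["pose"];r=P[:3,:3]@np.array([(u-d["cx"])/d["fx"],-(v-d["cy"])/d["fy"],-1]);o=P[:3,3]
    return (o+r*(z-o[2])/r[2])[:2]
E
python3 - <<'E'
from h import *
t=ctrl.get_image("top");s=ctrl.get_image("scene")
T=lambda x,y,z:ray(t,205-.4+x/5,200-.4+y/5,z)
S=lambda x,y,z:ray(s,190-.4+x/5,130-.4+y/5,z)
tt,ts=T(448,227,64),S(236,345,64)
kt,ks=T(233,228,44),S(392,226,44)
et,es=T(215,370,10),S(296,184,10)
print(tt,ts,kt,ks,et,es)
print('edges',T(190,328,13),T(240,415,13))
print('plate corners',T(485,42,6),T(145,255,6),S(435,205,6),S(378,573,6),S(155,548,6))
# rigid fit
loc=np.array([[-35,0],[65,-60],[115,0]]*2+[[-35,0],[65,-60],[115,0]]*0,float)
w=np.array([tt,kt,et,ts,ks,es])
lc=loc-loc.mean(0);wc=w-w.mean(0)
a=np.arctan2((lc[:,0]*wc[:,1]-lc[:,1]*wc[:,0]).sum(),(lc*wc).sum())
R=np.array([[np.cos(a),-np.sin(a)],[np.sin(a),np.cos(a)]])
o=w.mean(0)-R@loc.mean(0)
print(np.degrees(a),o,'res',w-(loc@R.T+o))
print('key',R@[65,-60]+o,'spot',R@[65,0]+o,'mid',R@[65,-30]+o)
E
```

```text
[516.0912231  -40.22584611] [517.20672469 -37.218602  ] [514.76200883  77.16544959] [514.22976148  79.21179054] [437.41818018  86.62878808] [437.24770971  87.3311083 ]
edges [460.45171651 101.00415802] [412.7452674   72.01850868]
plate corners [625.53879606 -62.40817201] [501.08975378 127.67094285] [501.43089724 128.26113151] [629.74323575 -62.24459104] [ 539.4042562  -122.55444425]
122.32808550983162 [498.4396586   -9.38820801] res [[-1.06526718 -1.26264509]
 [ 0.38219248 -0.4573266 ]
 [ 0.47668282 -1.15798096]
 [ 0.0502344   1.74459903]
 [-0.15005488  1.58901435]
 [ 0.30621235 -0.45566074]]
key [514.37981635  77.62277619] spot [463.67982833  45.53677901] mid [489.02982234  61.5797776 ]
```

```bash
python3 -m handwheel '[[[0,0,6.94],[0,0,0],0.45],[[0,0,6.94],[0,0,0],0.45],[[0,0,6.94],[0,0,0],0.45],[[0,0,6.94],[0,0,0],0.45],[[0,0,6.94],[0,0,0],0.45]]'; for i in 1 2 3; do :; done; python3 -m handwheel '[[[0,0,0],[-0.03,-0.005,0],0.45],[[0,0,0],[-0.03,-0.005,0],0.45],[[0,0,0],[-0.03,-0.005,0],0.45],[[0,0,0],[-0.03,-0.005,0],0.45],[[0,0,0],[-0.03,-0.005,0],0.45]]'
```

```text
clock: 0.62
eef_pos: [254.1, 598.1, 231.1]
tool_rot: [-3.141, 0.0, 2.128]
force: [-0.3, 0.5, -1.3]
width: 46.8
gripper_force: 0.0
clock: 1.03
eef_pos: [313.4, 456.6, 231.2]
tool_rot: [-3.141, 0.0, 2.135]
force: [0.1, -0.2, 0.1]
width: 47.3
gripper_force: 0.0
```

```bash
python3 -m handwheel '[[[0,0,0],[-0.0286,-0.0042,0],0.46],[[0,0,0],[-0.0286,-0.0042,0],0.46],[[0,0,0],[-0.0286,-0.0042,0],0.46],[[0,0,0],[-0.0286,-0.0042,0],0.46],[[0,0,0],[-0.0286,-0.0042,0],0.46]]' >/dev/null;  python3 -m handwheel '[[[0,0,0],[-0.0286,-0.0042,0],0.46],[[0,0,0],[-0.0286,-0.0042,0],0.46],[[0,0,0],[-0.0286,-0.0042,0],0.46],[[0,0,0],[-0.0286,-0.0042,0],0.46],[[0,0,0],[-0.0286,-0.0042,0],0.46]]'>/dev/null; python3 -m handwheel '[[[0,0,0],[-0.0286,-0.0042,0],0.46],[[0,0,0],[-0.0286,-0.0042,0],0.46],[[0,0,0],[-0.0286,-0.0042,0],0.46],[[0,0,0],[-0.0286,-0.0042,0],0.46],[[0,0,0],[-0.0286,-0.0042,0],0.46]]'; python3 -m handwheel '[[[0,0,0],[0,0,0.03],0.46],[[0,0,0],[0,0,0.03],0.46],[[0,0,0],[0,0,0.03],0.46],[[0,0,0],[0,0,0.02],0.46],[[0,0,0],[0,0,0],0.46]]'
python3 - <<'E'
from h import *
import cv2
print(ctrl.read_state())
d=ctrl.get_image("wrist"); cv2.imwrite("pics/w1.png",cv2.convertScaleAbs(d["pixels"][:,:,::-1],alpha=1.4))
print({k:v for k,v in d.items() if k!="pixels"})
E
```

```text
clock: 2.28
eef_pos: [489.3, 60.4, 231.3]
tool_rot: [3.142, -0.0, 2.134]
force: [0.1, 1.1, 0.7]
width: 46.1
gripper_force: 0.0
clock: 2.7
eef_pos: [486.1, 61.3, 117.9]
tool_rot: [-3.135, -0.003, 2.134]
force: [-0.2, 0.7, 0.9]
width: 46.3
gripper_force: 0.0
{'clock': 2.7, 'qpos': array([-0.30993807,  0.59215028,  0.18639805,  2.05995119, -0.21161757,
        0.51480961,  0.59411061]), 'qd': array([-0.01454096, -0.06909599,  0.02352668, -0.04233913,  0.01761366,
        0.07627283, -0.01655501]), 'tau': array([  0.47785006, -44.77435112,   2.78953895, -11.25588208,
        -0.09705422,  -0.62180137,   0.11939071]), 'eef_pos': array([486.10389073,  61.32676149, 117.89892062]), 'tool_rot': array([-3.13461151e+00, -3.00503959e-03,  2.13397012e+00]), 'force': array([-0.23436063,  0.69591703,  0.88455614]), 'torque': array([0.02048636, 0.01155466, 0.01154462]), 'gripper_force': 0.0, 'width': 46.28899781907616}
{'fx': 296.85285547791756, 'fy': 296.85285547791756, 'cx': 282.56236712548224, 'cy': 210.0822696456913, 'T_tool_cam': array([[ 1.83503082e-04,  9.46886886e-01,  3.21566776e-01,
         8.25822921e+01],
       [ 9.99999725e-01,  5.74973603e-05, -7.39959927e-04,
         1.00633560e+00],
       [-7.19147591e-04,  3.21566824e-01, -9.46886614e-01,
        -1.42680477e+02],
       [ 0.00000000e+00,  0.00000000e+00,  0.00000000e+00,
         1.00000000e+00]])}
```

View pics/w1.png

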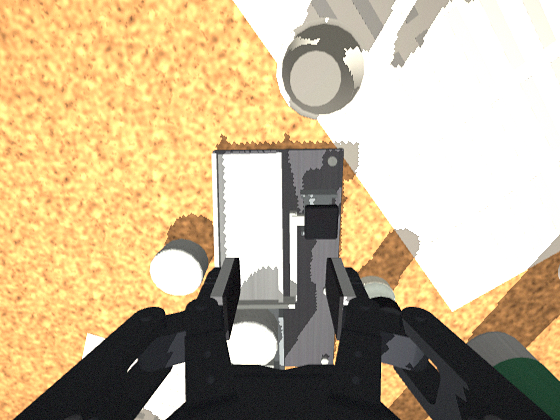

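The wrist view shows the key cap centred near (322,221), with the chute edges vertical in the image at columns 218 and 285, so the yaw is aligned. Both fingers are spread uphill of the key.

```bash
cat >> h.py <<'E'
from scipy.spatial.transform import Rotation as Ro
def wrist():
    s=ctrl.read_state();d=ctrl.get_image("wrist")
    M=np.eye(4);M[:3,:3]=Ro.from_euler('xyz',s["tool_rot"]).as_matrix();M[:3,3]=s["eef_pos"]
    d["pose"]=M@d["T_tool_cam"];d["M"]=M;return d
E
python3 - <<'E'
from h import *
import cv2
d=wrist();p=d["pixels"]
g=p.max(2)[195:250,295:350]; m=(g<28).astype('uint8')
n,l,st,c=cv2.connectedComponentsWithStats(m);i=1+st[1:,4].argmax();print(st[i],c[i])
u,v=c[i]+[295,195]
R=d["M"][:3,:3];e=d["M"][:3,3]
def loc(u,v,z):
    w=ray(d,u,v,z);return w,(R.T@np.r_[w-e[:2],0])[:2]
print(e,'key',loc(u,v,44))
print('chute end l,r',loc(218,150,13),loc(285,150,13),loc(215,150,6),loc(344,149,6))
E
```

```text
[  8   8  33   6 105] [23.99047619  9.66666667]
[487.4603562   61.42136752 119.8099998 ] key (array([505.05303266,  87.85875443]), array([12.96466059, 28.98871221]))
chute end l,r (array([415.63697827,  76.03259246]), array([ 50.69481079, -52.9341556 ])) (array([462.72101787, 105.79658031]), array([50.72993023,  2.76814005])) (array([412.64812794,  73.09476587]), array([ 49.80601507, -57.0297445 ])) (array([505.28728116, 132.65270793]), array([50.7177371 , 53.09798661]))
```

The fingers sit centred between key and chute (key +29 mm, chute centre about −29 mm). I'll go down now.

```bash
python3 -m handwheel '[[[0,0,0],[0,0,0.02],0.46],[[0,0,0],[0,0,0.02],0.46],[[0,0,0],[0,0,0.02],0.46],[[0,0,0],[0,0,0],0.46],[[0,0,0],[0,0,0],0.46]]'
python3 -m handwheel '[[[0,0,0],[0,0,0.005],0.46],[[0,0,0],[0,0,0],0.46],[[0,0,0],[0,0,0],0.46]]'
python3 - <<'E'
from h import *
import cv2
d=wrist(); cv2.imwrite("pics/w2.png",cv2.convertScaleAbs(d["pixels"][:,:,::-1],alpha=1.4))
E
```

```text
clock: 3.22
eef_pos: [489.5, 61.8, 62.2]
tool_rot: [3.141, 0.0, 2.134]
force: [-0.1, 1.0, 0.9]
width: 46.1
gripper_force: 0.0
clock: 3.47
eef_pos: [489.7, 61.9, 57.3]
tool_rot: [3.14, 0.001, 2.134]
force: [0.1, -0.6, 0.8]
width: 46.0
gripper_force: 0.0
```

View pics/w2.png

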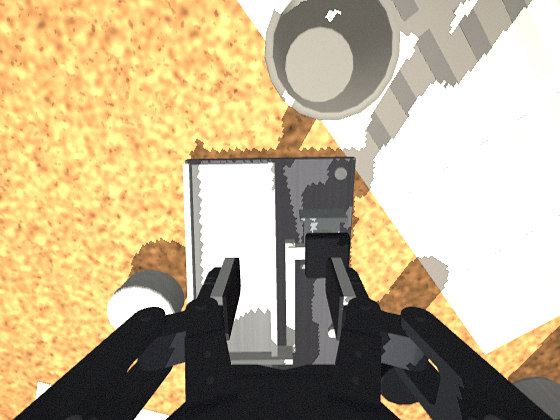

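The near view shows the key cap spanning about (305–349, 233–277) and the right fingertip above its uphill part at (340,265). The left fingertip at (230,265) is over the chute centre.

Run:
```python
from h import *
d=wrist();R=d["M"][:3,:3];e=d["M"][:3,3]
for u,v,z in [(305,234,44),(349,234,44),(327,277,44),(188,160,13),(188,160,6),(354,158,6)]:
    w=ray(d,u,v,z);print(u,v,w.round(1),(R.T@np.r_[w-e[:2],0])[:2].round(1))
```

```text
305 234 [493.3  82.2] [15.2 13.9]
349 234 [514.5  95.6] [15.2 39.1]
327 277 [520.   65.9] [-12.8  27.9]
188 160 [412.4  75.1] [ 52.4 -58.2]
188 160 [411.2  72.9] [ 51.2 -60.4]
354 158 [501.9 131.8] [52.5 47.8]
```

```bash
python3 -m handwheel '[[[0,0,0],[0.001,-0.003,0],0.46],[[0,0,0],[0,0,0.005],0.46],[[0,0,0],[0,0,0.003],0.46],[[0,0,0],[0,0,0],0.46],[[0,0,0],[0,0,0],0.46]]'
for i in 1 ; do python3 -m handwheel '[[[0,0,0],[0,0,0.004],0.46],[[0,0,0],[0,0,0],0.46],[[0,0,0],[0,0,0],0.46]]'; done
```

```text
clock: 3.98
eef_pos: [485.7, 60.9, 47.9]
tool_rot: [-3.141, -0.0, 2.134]
force: [-0.5, -0.1, 0.1]
width: 46.1
gripper_force: 0.0
clock: 4.23
eef_pos: [485.7, 60.9, 44.0]
tool_rot: [-3.141, -0.0, 2.134]
force: [-0.0, 0.1, 0.8]
width: 46.1
gripper_force: 0.0
```

```bash
python3 -m handwheel '[[[0,0,0],[0,0,0.004],0.46],[[0,0,0],[0,0,0],0.46],[[0,0,0],[0,0,0],0.46]]'
python3 -m handwheel '[[[0,0,0],[0,0,0.002],0.46],[[0,0,0],[0,0,0],0.46],[[0,0,0],[0,0,0],0.46]]'
```

```text
clock: 4.48
eef_pos: [486.3, 61.0, 40.2]
tool_rot: [3.141, 0.0, 2.134]
force: [0.7, 0.3, 0.6]
width: 45.8
gripper_force: 0.6
clock: 4.73
eef_pos: [486.2, 61.0, 38.3]
tool_rot: [3.141, 0.0, 2.134]
force: [0.4, -0.9, 1.7]
width: 46.2
gripper_force: 0.9
```

```bash
python3 -m handwheel '[[[0,0,0],[0,0,0.003],0.46],[[0,0,0],[0,0,0],0.46],[[0,0,0],[0,0,0],0.46]]'
python3 -m handwheel '[[[0,0,0],[0,0,0.003],0.46],[[0,0,0],[0,0,0],0.46],[[0,0,0],[0,0,0],0.46]]'
python3 - <<'E'
from h import *
import cv2
d=wrist(); cv2.imwrite("pics/w3.png",cv2.convertScaleAbs(d["pixels"][:,:,::-1],alpha=1.4))
E
```

```text
clock: 4.98
eef_pos: [486.2, 61.0, 35.2]
tool_rot: [3.141, 0.0, 2.134]
force: [1.1, 0.3, 2.4]
width: 46.2
gripper_force: 1.3
clock: 5.23
eef_pos: [486.2, 61.0, 32.3]
tool_rot: [3.141, 0.0, 2.134]
force: [0.8, 0.6, 4.4]
width: 46.2
gripper_force: 2.3
```

View pics/w3.png

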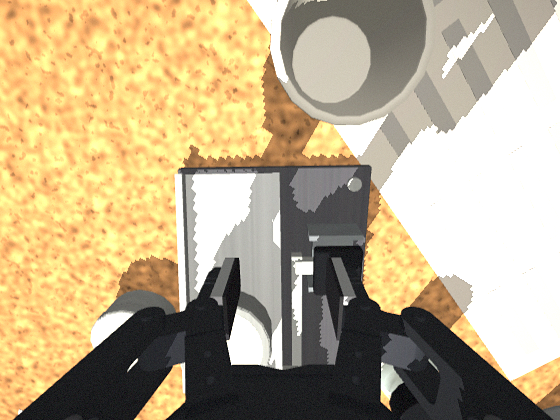

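The tin has popped out and lies against the left finger near (250,335), and the right finger is pressing the key. I'll push on gently to the hard stop.

```bash
python3 -m handwheel '[[[0,0,0],[0,0,0.002],0.46],[[0,0,0],[0,0,0],0.46],[[0,0,0],[0,0,0],0.46]]'
python3 -m handwheel '[[[0,0,0],[0,0,0.001],0.46],[[0,0,0],[0,0,0],0.46],[[0,0,0],[0,0,0],0.46]]'
```

```text
clock: 5.53
eef_pos: [486.3, 61.1, 31.3]
tool_rot: [3.14, 0.0, 2.134]
force: [-0.8, -0.3, 15.2]
width: 46.2
gripper_force: 7.2
clock: 5.78
eef_pos: [486.4, 61.2, 31.0]
tool_rot: [3.14, 0.0, 2.134]
force: [-2.4, 0.1, 22.0]
width: 46.3
gripper_force: 11.3
```

The force jump shows the key is on its hard stop. I'll let things settle and check the tin once more.

```bash
python3 -m handwheel '[[[0,0,0],[0,0,0],0.46],[[0,0,0],[0,0,0],0.46],[[0,0,0],[0,0,0],0.46],[[0,0,0],[0,0,0],0.46],[[0,0,0],[0,0,0],0.46]]'
python3 - <<'E'
from h import *
import cv2
a=ctrl.get_image("scene")["pixels"][130:250,190:310,::-1]; a=cv2.resize(a,None,fx=4,fy=4,interpolation=cv2.INTER_CUBIC)
b=cv2.resize(wrist()["pixels"][200:380,180:380,::-1],None,fx=1.5,fy=1.5)
c=np.zeros((480,790,3),'uint8');c[:,:480]=a;c[:270,485:785]=b
cv2.imwrite("pics/f.png",cv2.convertScaleAbs(c,alpha=1.3))
E
```

```text
clock: 6.2
eef_pos: [486.4, 61.2, 31.0]
tool_rot: [3.14, 0.0, 2.134]
force: [-3.7, -0.4, 22.3]
width: 46.2
gripper_force: 11.3
```

View pics/f.png

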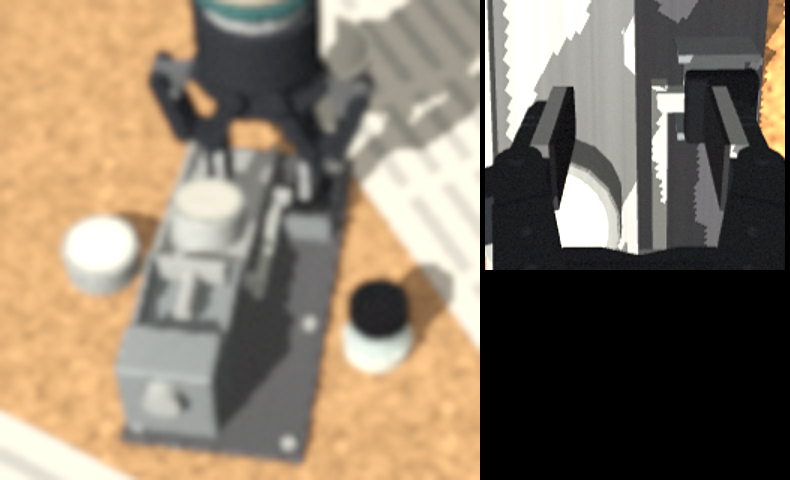

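The tin is at rest on the chute against the left finger, near (208,215) in the scene crop. The right finger holds the key down, and the jar and spare tin look unmoved.

```bash
python3 -c "
from cell import ctrl
print(ctrl.finish_job())"
```

```text
the job is handed in; nothing more can be done
None
```

I handed the job in at about 6 s: one finger holds the key on its hard stop with about 22 N, and the popped-out tin rests on the chute against the other finger; no verdict came back.

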